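# Spring the bobbin hatch of the winder

### The arm

A 7-joint arm with a two-finger parallel gripper is mounted at the origin on the work surface. World frame = base frame: x ahead of the robot, y to its left, z up, the work surface at z = 0. Lengths are in m, angles in rad, forces in N, time in s.
With the tool pointing down it reaches from about 0.4 to 0.9 m from the base axis. Payload 5.5 kg.
Tool frame: the origin (TCP) lies midway between the tips of the shut fingers; the grasp point (between the pads) lies 19 mm behind it; z points along the fingers, x is the direction in which the jaws open and shut, and the axes are right-handed (so a half turn about z gives the same grasp; the last joint's range is limited). The gripper opens to 92 mm and grips with 3 to 60 N. Pads are 19 mm wide; open, the fingers measure 130 mm over their backs; the gripper's body (75 mm by 190 mm) begins 47 mm behind the grasp point.
Start: joints at [1.392, 0.501, -0.427, 1.55, 0.221, 1.138, -0.21], TCP at [0.278, -0.588, 0.227] pointing down, gripper open.
Joint ranges: [-2.88, 2.88], [-0.31, 2.03], [-1.54, 1.56], [0.2, 2.42], [-1.41, 4.55], [0.19, 2.02], [-2.57, 2.57]. Speed limits (rad/s): [2.57, 2.57, 3.14, 3.14, 3.14, 3.14, 3.14].

### API

Orientations are given as a unit quaternion [x, y, z, w].
In Python, from rig import env gives the robot as it stands.
- The arm moves only by the tool drive_tool, never from a script. Its argument "moves" is a list that holds one entry, the list of rows, each a list of 7 numbers: the shift along the world's x, y, z in m, then the turn, a rotation vector about the world's x, y, z in rad, then the opening, from 0 (shut) to 1 (fully open). A call has 1 to 12 rows; each row shifts and turns the commanded pose from where the row before left it; what a row does not reach is not made up. A row lasts 1/12 s, in which the tool goes at most 41.7 mm and 7.16 degrees, less where a joint would pass 70% of its speed; a pose out of reach is approached as far as the arm can. A call is refused whole if a number of a shift passes 0.0417 or a number of a turn 0.125, either way. A call with a gripper value outside its range is refused whole. The fingers move at their own pace and stop on an object; "force" is the grip in N (left out, the last holds). Time passes only in rows, so rows that do not move let the fingers close. It gives the time, the measured TCP pose, the force and the opening at its end, in the units of the state.
- env.get_obs(): the state, without advancing time (a new reading comes with each control period).
- env.capture(name): name is "scene" or "side" or "wrist"; returns a dict with "color" (420x560x3 uint8, red, green, blue), "range_z" (420x560 float32, m along the optical axis (not along the pixel's ray), 0 where there is no reading), "intrinsics" (3x3 intrinsics, pixels), "cam_to_world" (4x4, takes a point from camera to world coordinates); the wrist camera has in their place "T_tool_cam" (4x4, takes a point from camera to tool coordinates, whose origin is the TCP and whose axes are the tool frame's). Camera axes: x right, y up, looking along -z (the intrinsics and any distortion apply to the point x, -y, -z); pixel columns grow to the right and rows downward; lengths in m; the calibration is good to about 2 mm. A picture is of the moment at which its call begins: read the wrist's pose just before it.
- env.job_done(): hands the job in, once; it reports no verdict.
Trained networks look in the newest picture that a camera, given by its name, has taken for a name from the list of things; names that differ only in an ending like _2 or _b are one class to them, and where a whole thing is asked for, a point or a joint stands for the part that bears it (a point fixed in the world has none). Each returns a list of dicts, best first, with "confidence" (0 to 1); they miss things now and then, are a little off and sometimes report something else, mostly with a low value. They report only what shows in the picture. A call takes as long as a camera call. They do not tell look-alikes from the thing itself.
- env.find_in(camera, target): "point" ([x, y, z] in m, in world coordinates, good to about 4 mm: the middle of the surface that is visible of it).
The state is a dict: "t": time; "qpos": joint angles; "qd": joint speeds; "effort": joint torques, N m; "tcp_pos": TCP position; "ee_rot": TCP orientation; "ft_force": force on the tool from outside, world axes, zero at the start; "torque": the same for the moment, N m; "gripper_width": finger opening in m.
Only numpy, scipy, OpenCV 4.12 (cv2) and the standard library are available. Lean on these libraries where they do the work, as an engineer would, in place of code of your own. Each camera call takes 0.05 s, during which the arm holds its last target.

### The job

A wooden block is lying on the larger of the two hatches in the deck of the grey bobbin winder. With the fingertips, without picking it up, push it aside onto the plain deck between the two hatches; then press the free front edge of that larger hatch down once, so that its push latch lets go, and take the hand away. The hatch must pop up by itself and stay standing open, with the small hatch still shut and everything else left where it is.

Things in the scene. Friction and masses are not known exactly. Their poses are not given: they have to be found in the camera images.
- winder: Bobbin winder: fixed grey metal cabinet, 210 mm deep (its x), 320 mm wide (its y), flat deck 75 mm above its origin, which is the centre of its underside; x points to its rear, y to its left, z up. In mm, the larger (bobbin) hatch fills x -90 to 20, y 30 to 140; the small (fuse) hatch x -60 to 0, y -145 to -95. A motor and spindle, 54 mm tall, lie on the rear: x 40 to 95, y -140 to 5.
- deck_mid (a point): Middle of the plain deck between the two hatches, on the deck's surface, in line with the middle of the larger hatch; axes as the winder's. The plain deck reaches 60 mm from here towards either hatch (winder y -93 to 28 mm), 65 mm to the front edge, 80 mm to the motor.
- block: Loose hardwood block 60 mm (its x) by 36 mm (its y) by 30 mm tall, about 0.1 kg, lying flat on the larger hatch at the start. Origin: centre of its underside. It slides when pushed low at a side.
- bobbin_hatch_press (a point): Good place to press: on the upper face of the larger hatch, mid-width, 28 mm in from its free front edge. It goes down 4 mm against 3 to 7 N, then meets a hard stop. Moves with the hatch.
- bobbin_hatch (a joint): Larger hatch: aluminium flap 110 x 110 x 5 mm, top 1 mm above the deck, three dark ribs at its free front edge, hinged at its rear edge. In rad: 0 shut, -0.05 pressed fully down, positive open. Push-push latch: once pressed fully down it lets go as the hand rises; a spring then lifts the hatch in about a second to about 0.7 rad (front edge 70 mm above the deck). Pressing again would latch it shut.
- bobbin_hatch_cam (a joint): Stepping cam hidden in the larger hatch's latch, in m, cannot be seen: 0 while latched as at the start, about 0.011 when pressed fully down for the first time, about 0.023 once the hatch has popped open, 0.030 or more if it is pressed down a second time.
- fuse_hatch (a joint): Small hatch, an aluminium flap 60 x 50 mm at the winder's right end, with the same kind of latch; angle in rad, 0 shut, positive open. To be left shut.
- spool_tall: Bystander: wooden thread spool standing left of the winder, 36 mm across, 55 mm tall. Origin: underside.
- spool_short: Bystander: wooden thread spool standing in front of the winder, 40 mm across, 40 mm tall. Origin: underside.
- dome: Bystander: small brass weight, 44 mm across, 30 mm tall, on the rear left of the deck, behind the larger hatch. Origin: underside.
- jar: Bystander: amber glass jar standing right of the winder, 50 mm across, 60 mm tall. Origin: underside.
- bottle: Bystander: amber bottle, 44 mm across, 110 mm tall, at the left of the table. Origin: underside.
- mallet: Bystander: wooden mallet, 220 mm long, lying at the right of the table. Origin: underside of its middle.
- awl: Bystander: awl with a wooden handle, 140 mm long, lying at the left of the table. Origin: underside of its middle.
Things that resemble listed ones, but are neither listed nor needed, are in the scene too. What is shaped like the block but black, green or turquoise is not meant.

How it is judged:
By the outcome, as a careful person would: the job done as asked, in the order asked, and still so for the second after the job is handed in, with the robot touching nothing.
It also fails if it takes over 42 s, if anything falls off the work surface, if the arm or the gripper's body presses on something with over 40 N, if the wrist force passes 120 N, or if a joint passes its speed limit or range.

## Working session

There is one attempt and no reset: what is moved stays moved. The work goes in short steps, Python scripts to look and compute and a tool call to move; the robot and the scene stay as the last step left them, time stands still between calls to the robot, and variables do not carry over. Pictures are saved under pics/ and viewed, and the job is handed in when it is done.

Besides the shell and the picture viewer there is one more tool, called in YAML: its name, and indented under it one key for each argument. drive_tool: Moves the arm, as the interface text tells. Its arguments: {"type":"object","properties":{"moves":{"type":"array"},"force":{"type":"number"}},"required":["moves"]}

```bash
mkdir -p pics; ls
cat > h.py <<'E'
import numpy as np, cv2
from rig import env
def cap(n,save=None):
    c=env.capture(n)
    if save: cv2.imwrite('pics/'+save,c['color'][:,:,::-1])
    return c
def world(c,u,v,T=None):
    K=np.array(c['intrinsics']);z=c['range_z'][int(v),int(u)]
    T=np.array(c['cam_to_world']) if T is None else T
    p=np.array([(u-K[0,2])*z/K[0,0],-(v-K[1,2])*z/K[1,1],-z,1])
    return (T@p)[:3]
def cloud(c,T=None):
    K=np.array(c['intrinsics']);z=c['range_z']
    T=np.array(c['cam_to_world']) if T is None else T
    v,u=np.mgrid[:z.shape[0],:z.shape[1]]
    P=np.stack([(u-K[0,2])*z/K[0,0],-(v-K[1,2])*z/K[1,1],-z,np.ones_like(z)],-1)
    return (P@T.T)[...,:3]
E
python3 - <<'E'
from h import *
o=env.get_obs();print({k:np.round(v,3) for k,v in o.items()})
for n in ['scene','side']:
    c=cap(n,n+'0.png'); print(n,np.round(c['cam_to_world'],3).tolist(),c['intrinsics'])
    np.savez(n+'0.npz',**c)
    for t in ['block','winder','bobbin_hatch','bobbin_hatch_press','fuse_hatch','dome']:
        for r in env.find_in(n,t)[:4]: print(n,t,np.round(r['point'],3),round(r['confidence'],2))
E
```

```text
pics
{'t': np.float64(0.0), 'qpos': array([ 1.392,  0.502, -0.427,  1.551,  0.221,  1.138, -0.21 ]), 'qd': array([ 0.001, -0.001, -0.003, -0.   , -0.   , -0.   , -0.   ]), 'effort': array([ 0.0000e+00, -5.6659e+01, -5.8160e+00, -2.7911e+01, -6.9000e-02,
        3.1000e-02,  0.0000e+00]), 'tcp_pos': array([ 0.278, -0.587,  0.226]), 'ee_rot': array([ 0.845, -0.535, -0.001, -0.001]), 'ft_force': array([-0.341, -0.1  , -0.301]), 'torque': array([ 0.081, -0.011, -0.009]), 'gripper_width': np.float64(0.092)}
scene [[0.65, -0.513, 0.56, 1.414], [0.76, 0.443, -0.476, -0.721], [-0.004, 0.735, 0.678, 1.098], [0.0, 0.0, 0.0, 1.0]] [[436.44420764   0.         281.39245342]
 [  0.         436.44420764 213.51998955]
 [  0.           0.           1.        ]]
scene block [0.609 0.218 0.029] 0.56
scene block [0.614 0.038 0.109] 0.5
scene block [0.498 0.2   0.03 ] 0.5
scene block [0.542 0.33  0.03 ] 0.47
scene winder [ 0.639 -0.075  0.076] 0.63
scene bobbin_hatch [0.618 0.042 0.076] 0.58
scene bobbin_hatch_press [0.617 0.039 0.076] 0.86
scene fuse_hatch [ 0.521 -0.142  0.077] 0.44
scene dome [ 0.702 -0.006  0.097] 0.44
scene dome [ 0.441 -0.009  0.038] 0.38
side [[-0.792, 0.347, -0.503, -0.11], [-0.611, -0.463, 0.642, 0.884], [-0.01, 0.816, 0.579, 0.871], [0.0, 0.0, 0.0, 1.0]] [[490.8646582    0.         287.02200393]
 [  0.         490.8646582  209.00167024]
 [  0.           0.           1.        ]]
side block [0.588 0.241 0.032] 0.92
side block [0.526 0.344 0.029] 0.75
side block [0.583 0.059 0.104] 0.63
side block [0.484 0.219 0.025] 0.56
side winder [ 0.564 -0.024  0.07 ] 0.78
side bobbin_hatch [0.591 0.067 0.074] 0.74
side bobbin_hatch_press [0.592 0.063 0.076] 0.7
side fuse_hatch [ 0.517 -0.133  0.073] 0.65
side dome [0.679 0.013 0.089] 0.51
```

View pics/scene0.png

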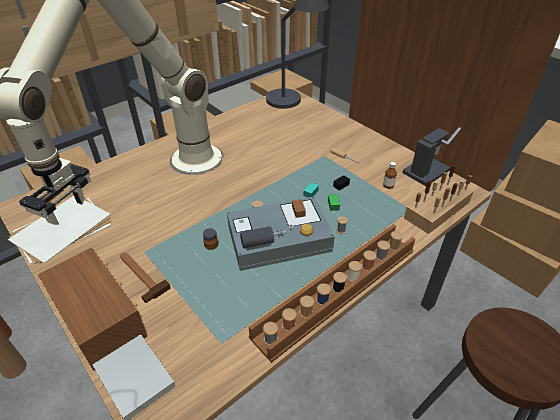

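View pics/side0.png

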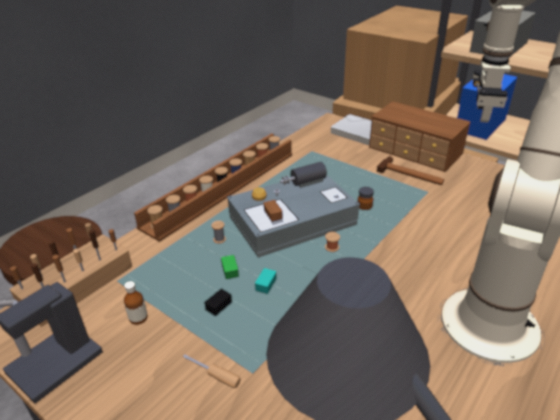

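Run:
```python
from h import *
for n,pts in [('scene',[(299,208),(245,224),(307,230),(342,224),(209,240),(257,204),(334,202),(342,183),(450,205),(180,165)]),('side',[(273,210),(333,196),(259,194),(218,232),(366,198),(332,241),(230,266),(218,301),(490,320)])]:
    c=dict(np.load(n+'0.npz'))
    print(n,c.keys())
    for p in pts: print(p,np.round(world(c,*p),3))
    x0,y0,w=(210,170,150) if n=='scene' else (200,150,190)
    im=c['color'][y0:y0+110,x0:x0+w,::-1]
    cv2.imwrite(f'pics/{n}crop.png',cv2.resize(im,None,fx=4,fy=4,interpolation=cv2.INTER_CUBIC))
```

```text
scene dict_keys(['color', 'range_z', 'intrinsics', 'cam_to_world'])
(299, 208) [0.612 0.039 0.106]
(245, 224) [ 0.531 -0.132  0.08 ]
(307, 230) [ 0.701 -0.007  0.098]
(342, 224) [0.725 0.138 0.051]
(209, 240) [ 1.414 -0.721  1.098]
(257, 204) [ 0.439 -0.01   0.038]
(334, 202) [0.612 0.216 0.032]
(342, 183) [0.552 0.322 0.03 ]
(450, 205) [0.917 0.491 0.062]
(180, 165) [ 0.024 -0.09   0.021]
side dict_keys(['color', 'range_z', 'intrinsics', 'cam_to_world'])
(273, 210) [0.585 0.058 0.103]
(333, 196) [ 0.514 -0.13   0.076]
(259, 194) [0.673 0.012 0.095]
(218, 232) [0.699 0.16  0.038]
(366, 198) [ 0.453 -0.22   0.045]
(332, 241) [0.425 0.008 0.041]
(230, 266) [0.584 0.237 0.03 ]
(218, 301) [0.523 0.342 0.029]
(490, 320) [-0.009  0.066  0.077]
```

View pics/scenecrop.png

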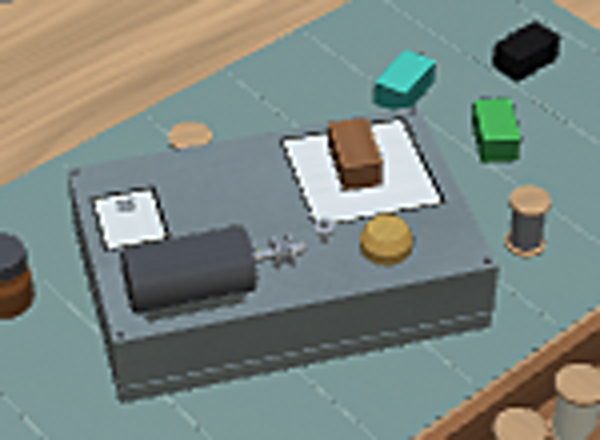

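View pics/sidecrop.png

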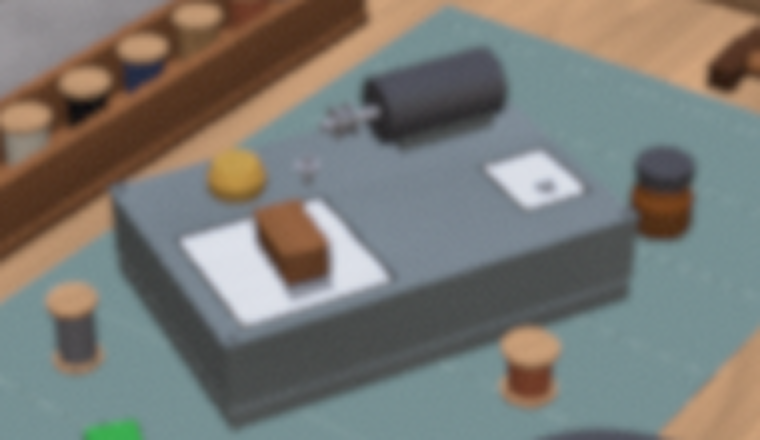

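Run:
```python
from h import *
for n in ['scene','side']:
    c=dict(np.load(n+'0.npz'))
    P=cloud(c);col=c['color'].astype(int)
    x,y,z=P[...,0],P[...,1],P[...,2]
    roi=(x>.4)&(x<.85)&(y>-.3)&(y<.25)
    m=roi&(abs(z-.076)<.005)
    k,lab,st,ce=cv2.connectedComponentsWithStats(m.astype(np.uint8))
    i=1+np.argmax(st[1:,4]);m=lab==i
    r=cv2.minAreaRect((P[m][:,:2]*1000).astype(np.float32)); print(n,'deck',r, z[m].mean(), m.sum())
    b=roi&(z>.098)&(z<.115)&(col[...,0]>col[...,2]+25)
    b&=(abs(x-.6)<.06)&(abs(y-.05)<.06)
    k,lab,st,ce=cv2.connectedComponentsWithStats(b.astype(np.uint8));i=1+np.argmax(st[1:,4]);b=lab==i
    print('block',cv2.minAreaRect((P[b][:,:2]*1000).astype(np.float32)),z[b].mean(),b.sum())
    t=(abs(x-.45)<.3)&(abs(y)<.4)&(abs(z)<.03); print('table z med',np.median(z[t]))
    w=m&(col.min(-1)>170); 
    k,lab,st,ce=cv2.connectedComponentsWithStats(w.astype(np.uint8))
    for i in range(1,k):
        if st[i,4]>15: print('hatch',st[i,4],cv2.minAreaRect((P[lab==i][:,:2]*1000).astype(np.float32)),z[lab==i].mean())
```

```text
scene deck ((601.509521484375, -42.33595275878906), (321.1195068359375, 219.4773406982422), 64.48989868164062) 0.0760086646137871 3146
block ((600.5340576171875, 46.254817962646484), (35.709800720214844, 66.25822448730469), 61.8342170715332) 0.10544836681652893 140
table z med 0.0016557612333892857
hatch 460 ((605.5864868164062, 48.931175231933594), (110.45743560791016, 112.63029479980469), 63.11600875854492) 0.07659787044679951
hatch 158 ((523.4556884765625, -138.48435974121094), (48.01620864868164, 62.15113067626953), 64.89896392822266) 0.0768595298053618
side deck ((595.496337890625, -43.74263000488281), (322.94439697265625, 216.5459747314453), 64.33351135253906) 0.07397249104626961 3705
block ((593.8538818359375, 48.83740997314453), (36.08195877075195, 62.145938873291016), 62.17900085449219) 0.1038471716551691 183
table z med -0.0005175334733232284
hatch 180 ((519.01171875, -138.1973114013672), (49.29283905029297, 67.34588623046875), 62.717018127441406) 0.07467330414564494
hatch 583 ((602.329833984375, 48.54257583618164), (109.56739044189453, 115.43211364746094), 64.92825317382812) 0.0746152617790492
```

drive_tool:
  moves:
    - [[0.008,0.03,0.02,0,0,0,0],[0.016,0.035,0.012,0,0,0,0],[0.016,0.035,0.012,0,0,0,0],[0.016,0.035,0.012,0,0,0,0],[0.016,0.035,0.012,0,0,0,0],[0.016,0.035,0.012,0,0,0,0],[0.016,0.035,0.012,0,0,0,0],[0.016,0.035,0.012,0,0,0,0],[0.016,0.035,0.012,0,0,0,0],[0.016,0.035,0.012,0,0,0,0],[0.016,0.035,0.012,0,0,0,0],[0.016,0.035,0.012,0,0,0,0]]

```text
t: 1.7
tcp_pos: [0.4623, -0.1707, 0.3797]
ee_rot: [0.845, -0.535, 0.001, 0.0]
ft_force: [0.8, 0.3, -0.1]
gripper_width: 0.0165
```

drive_tool:
  moves:
    - [[0.018,0.028,0,0,0,0.1133,0.2],[0.018,0.028,0,0,0,0.1133,0.2],[0.018,0.028,0,0,0,0.1133,0.2],[0.018,0.028,0,0,0,0.1133,0.2],[0.018,0.028,0,0,0,0.1133,0.2],[0.018,0.028,0,0,0,0.1133,0.2],[0,0,0,0,0,0,0.2],[0,0,0,0,0,0,0.2]]

```text
t: 2.37
tcp_pos: [0.5703, -0.0019, 0.3786]
ee_rot: [0.975, -0.221, -0.0, -0.001]
ft_force: [0.6, -0.4, -0.4]
gripper_width: 0.0185
```

```bash
cat >> h.py <<'E'
from scipy.spatial.transform import Rotation as R
def wrist(save):
    o=env.get_obs()
    c=cap('wrist',save)
    T=np.eye(4);T[:3,:3]=R.from_quat(o['ee_rot']).as_matrix();T[:3,3]=o['tcp_pos']
    return c,T@np.array(c['T_tool_cam']),o
def rep(P,col):
    x,y,z=P[...,0],P[...,1],P[...,2]
    roi=(x>.4)&(x<.85)&(y>-.3)&(y<.25)
    def big(m):
        k,lab,st,ce=cv2.connectedComponentsWithStats(m.astype(np.uint8))
        return [lab==i for i in 1+np.argsort(-st[1:,4]) if st[i,4]>200]
    f=lambda m:[np.round(v,1).tolist() for v in cv2.minAreaRect((P[m][:,:2]*1000).astype(np.float32))]
    for m in big(roi&(abs(z-.076)<.006))[:1]: print('deck',f(m),m.sum(),z[m].mean())
    for m in big(roi&(abs(z-.076)<.006)&(col.min(-1)>170))[:3]: print('white',f(m),m.sum(),z[m].mean())
    for m in big(roi&(z>.098)&(z<.115)&(col[...,0]>col[...,2]+25))[:4]: print('block/other',f(m),m.sum(),z[m].mean())
E
python3 - <<'E'
from h import *
c,T,o=wrist('w1.png'); print(np.round(o['tcp_pos'],4),np.round(o['ee_rot'],3),np.round(o['qpos'],2))
np.savez('w1.npz',T=T,**c)
rep(cloud(c,T),c['color'].astype(int))
E
```

```text
[ 0.5703 -0.0019  0.3786] [ 0.975 -0.221 -0.    -0.001] [ 0.66  0.33 -0.91  1.54  0.26  1.4  -0.71]
deck [[604.0, -38.6], [307.8, 210.8], 64.7] 30543 0.07559474512973449
white [[605.7, 47.3], [107.5, 109.2], 64.6] 6478 0.07636346456046962
white [[513.7, -136.5], [48.6, 40.4], 64.3] 915 0.07641220784444012
block/other [[599.0, 45.4], [34.5, 59.1], 61.0] 1617 0.10626805972413944
block/other [[688.9, 0.4], [32.9, 32.4], 77.4] 645 0.10213776993649981
```

View pics/w1.png

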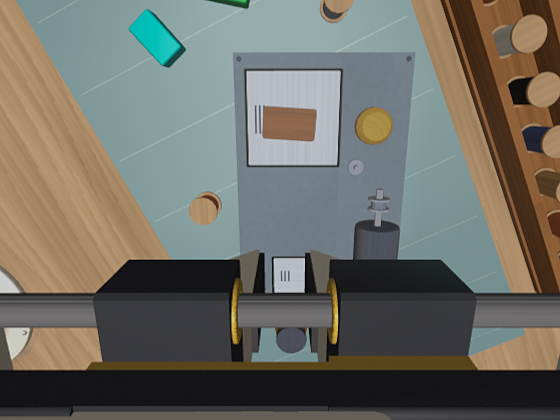

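drive_tool:
  moves:
    - [[0.0119,0.0216,-0.03,0,0,0,0.2],[0.0119,0.0216,-0.03,0,0,0,0.2],[0.0119,0.0216,-0.03,0,0,0,0.2],[0.0119,0.0216,-0.03,0,0,0,0.2],[0,0,-0.03,0,0,0,0.2],[0,0,-0.03,0,0,0,0.2],[0,0,-0.03,0,0,0,0.2],[0,0,-0.03,0,0,0,0.2],[0,0,-0.02,0,0,0,0.2],[0,0,0,0,0,0,0.2],[0,0,0,0,0,0,0.2]]

```text
t: 3.33
tcp_pos: [0.6169, 0.0797, 0.1181]
ee_rot: [0.975, -0.224, -0.001, 0.001]
ft_force: [1.3, -0.0, 1.0]
gripper_width: 0.0185
```

Run:
```python
from h import *
c=cap('side','s2.png');cv2.imwrite('pics/s2c.png',cv2.resize(c['color'][130:260,190:370,::-1],None,fx=4,fy=4,interpolation=cv2.INTER_CUBIC))
c,T,o=wrist('w2.png'); print(np.round(o['tcp_pos'],4),np.round(o['ft_force'],2))
```

```text
[0.6181 0.0805 0.1197] [ 0.33  0.13 -0.08]
```

View pics/s2c.png

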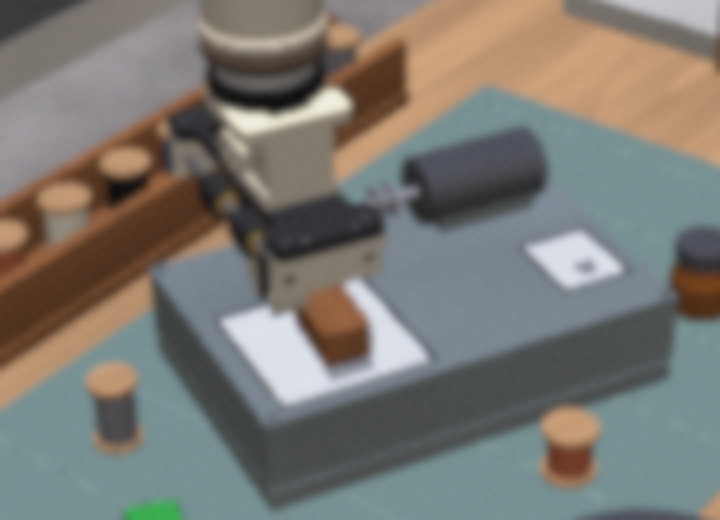

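View pics/w2.png

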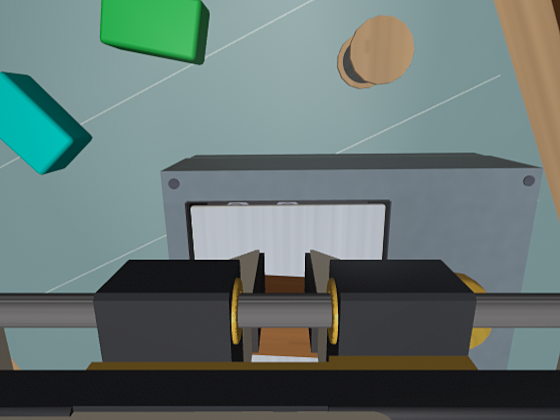

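drive_tool:
  moves:
    - [[0.002,0.005,0,0,0,0,0.2],[0,0,-0.012,0,0,0,0.2],[0,0,-0.012,0,0,0,0.2],[0,0,-0.008,0,0,0,0.2],[0,0,0,0,0,0,0.2],[0,0,0,0,0,0,0.2]]

```text
t: 3.93
tcp_pos: [0.6186, 0.0866, 0.0855]
ee_rot: [0.975, -0.223, -0.001, 0.0]
ft_force: [0.6, -0.1, -0.2]
gripper_width: 0.0179
```

Run:
```python
from h import *
c=cap('side','s3.png');cv2.imwrite('pics/s3c.png',cv2.resize(c['color'][130:260,190:370,::-1],None,fx=4,fy=4,interpolation=cv2.INTER_CUBIC))
o=env.get_obs();print(np.round(o['tcp_pos'],4),np.round(o['ft_force'],2))
```

```text
[0.6192 0.0869 0.0862] [0.1  0.95 0.34]
```

View pics/s3c.png

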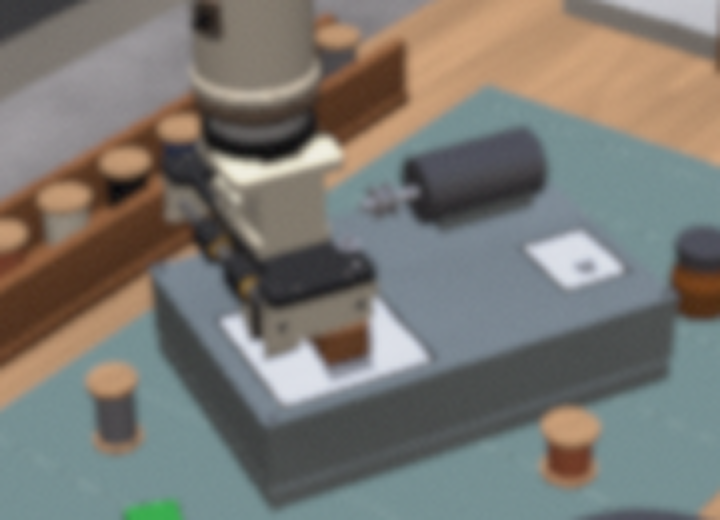

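drive_tool:
  moves:
    - [[-0.0034,-0.0072,0,0,0,0,0.2],[-0.0034,-0.0072,0,0,0,0,0.2],[-0.0034,-0.0072,0,0,0,0,0.2],[-0.0034,-0.0072,0,0,0,0,0.2],[-0.0034,-0.0072,0,0,0,0,0.2],[-0.0034,-0.0072,0,0,0,0,0.2],[-0.0034,-0.0072,0,0,0,0,0.2],[-0.0034,-0.0072,0,0,0,0,0.2],[-0.0034,-0.0072,0,0,0,0,0.2],[-0.0034,-0.0072,0,0,0,0,0.2]]

```text
t: 4.82
tcp_pos: [0.585, 0.0138, 0.0866]
ee_rot: [0.975, -0.223, -0.0, 0.0]
ft_force: [-0.1, 0.8, -0.2]
gripper_width: 0.0183
```

```bash
cat > st.py <<'E'
from h import *
import sys
n=sys.argv[1]
X=np.array([.9033,-.4289]);Y=np.array([.4289,.9033]);H=np.array([.6057,.0473])
for cam in ['side','scene']:
    c=cap(cam); P=cloud(c);col=c['color'].astype(int);x,y,z=P[...,0],P[...,1],P[...,2]
    if cam=='side': cv2.imwrite(f'pics/{n}.png',cv2.resize(c['color'][130:260,190:370,::-1],None,fx=4,fy=4,interpolation=cv2.INTER_CUBIC))
    else: cv2.imwrite(f'pics/{n}_b.png',cv2.resize(c['color'][170:280,210:360,::-1],None,fx=4,fy=4,interpolation=cv2.INTER_CUBIC))
    D=P[...,:2]-H; wx=D@X-.035; wy=D@Y+.085
    m=(wx>-.11)&(wx<.04)&(abs(wy)<.15)&(z>.096)&(z<.116)&(col[...,0]>col[...,2]+40)
    if m.sum()>10: print(cam,'block w-frame',[np.round(v,1).tolist() for v in cv2.minAreaRect((np.stack([wx[m],wy[m]],-1)*1000).astype(np.float32))],m.sum())
o=env.get_obs();d=o['tcp_pos'][:2]-H
print('t',o['t'],'tcp',np.round(o['tcp_pos'],4),'w',np.round([d@X*1000-35,d@Y*1000+85],1),'F',np.round(o['ft_force'],2))
E
python3 st.py p1
```

```text
side block w-frame [[-21.7, 53.3], [137.9, 28.3], 36.1] 36
scene block w-frame [[-38.5, 13.8], [32.6, 61.9], 88.7] 115
t 4.9167 tcp [0.5846 0.0123 0.0863] w [-39.1  44.3] F [ 0.75 -0.23 -0.22]
```

View pics/p1.png

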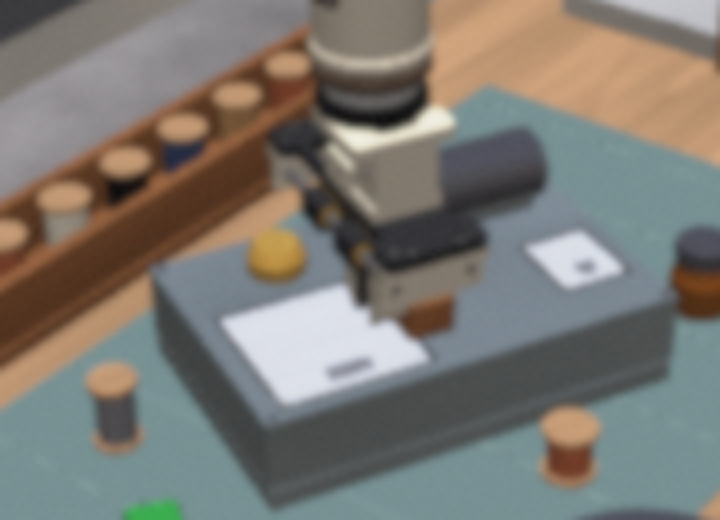

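drive_tool:
  moves:
    - [[-0.0033,-0.0069,0,0,0,0,0.2],[-0.0033,-0.0069,0,0,0,0,0.2],[-0.0033,-0.0069,0,0,0,0,0.2],[-0.0033,-0.0069,0,0,0,0,0.2],[-0.0033,-0.0069,0,0,0,0,0.2],[-0.0033,-0.0069,0,0,0,0,0.2],[0,0,0,0,0,0,0.2],[0,0,0,0,0,0,0.2]]

```text
t: 5.58
tcp_pos: [0.5654, -0.0276, 0.0866]
ee_rot: [0.975, -0.223, -0.0, 0.0]
ft_force: [0.5, 0.1, -0.0]
gripper_width: 0.0182
```

```bash
python3 st.py p2
```

```text
side block w-frame [[-22.6, 23.4], [166.8, 25.9], 47.5] 40
scene block w-frame [[-37.4, -32.3], [63.3, 33.0], 1.0] 117
t 5.6833 tcp [ 0.5658 -0.0265  0.0868] w [-39.4   1.2] F [0.27 0.4  0.37]
```

View pics/p2_b.png

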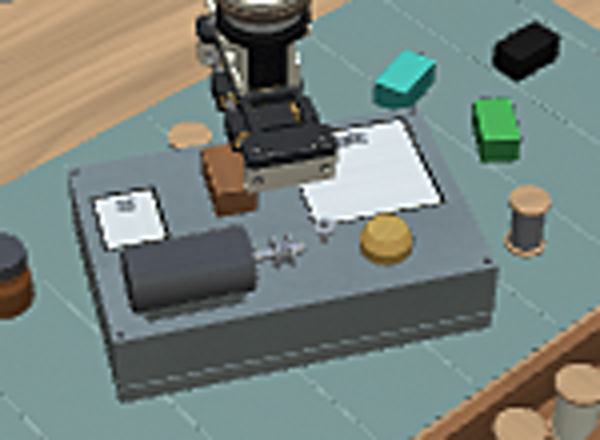

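drive_tool:
  moves:
    - [[0.003,0.0063,0,0,0,0,0.2],[0.003,0.0063,0,0,0,0,0.2],[0,0,0.03,0,0,0,0],[0,0,0.03,0,0,0,0],[0,0,0.03,0,0,-0.1208,0],[0.0014,0.0104,0,0,0,-0.1208,0],[0.0014,0.0104,0,0,0,-0.1208,0],[0.0014,0.0104,0,0,0,-0.1208,0],[0.0014,0.0104,0,0,0,-0.1208,0],[0.0014,0.0104,0,0,0,-0.1208,0],[0.0014,0.0104,0,0,0,-0.1208,0],[0.0014,0.0104,0,0,0,-0.1208,0]]

```text
t: 6.68
tcp_pos: [0.5817, 0.0611, 0.1768]
ee_rot: [0.758, -0.652, -0.0, -0.0]
ft_force: [0.6, -0.5, -0.1]
gripper_width: 0.0002
```

drive_tool:
  moves:
    - [[0,0,0,0,0,-0.1208,0],[0,0,0,0,0,-0.1208,0],[0,0,0,0,0,-0.1208,0],[0,0,0,0,0,-0.1208,0],[0,0,0,0,0,-0.1208,0],[0,0,0,0,0,0,0],[0,0,0,0,0,0,0]]

```text
t: 7.27
tcp_pos: [0.5816, 0.0603, 0.1768]
ee_rot: [-0.534, 0.845, -0.0, 0.0]
ft_force: [0.7, 0.0, -0.7]
gripper_width: 0.0004
```

```bash
python3 st.py p3
python3 - <<'E'
from h import *
c,T,o=wrist('w3.png'); r=R.from_quat(o['ee_rot']).as_matrix(); print('toolx yaw',np.degrees(np.arctan2(r[1,0],r[0,0])),'toolz',np.round(r[:,2],3),np.round(o['qpos'],2),o['gripper_width'])
rep(cloud(c,T),c['color'].astype(int))
E
```

```text
side block w-frame [[-5.1, 2.7], [161.9, 61.0], 38.7] 178
scene block w-frame [[-36.1, -30.4], [35.6, 60.7], 86.9] 139
t 7.3667 tcp [0.5816 0.0597 0.1767] w [-62.1  85.9] F [ 0.77 -0.86  0.35]
toolx yaw -115.45814747452486 toolz [ 0.  0. -1.] [ 0.24  0.45 -0.5   1.77  0.25  0.99 -2.37] 0.0002953714991629996
deck [[595.8, -21.4], [283.2, 181.8], 64.5] 82808 0.07569863873833675
white [[605.4, 47.2], [109.7, 109.0], 64.7] 23121 0.07641118039159953
white [[529.6, -124.2], [17.6, 59.4], 68.2] 1399 0.07640978177324406
block/other [[552.7, -55.8], [36.3, 59.3], 64.2] 5444 0.10495254680620367
block/other [[685.7, 1.1], [33.5, 26.3], 64.8] 2411 0.10241934135061481
```

View pics/p3.png

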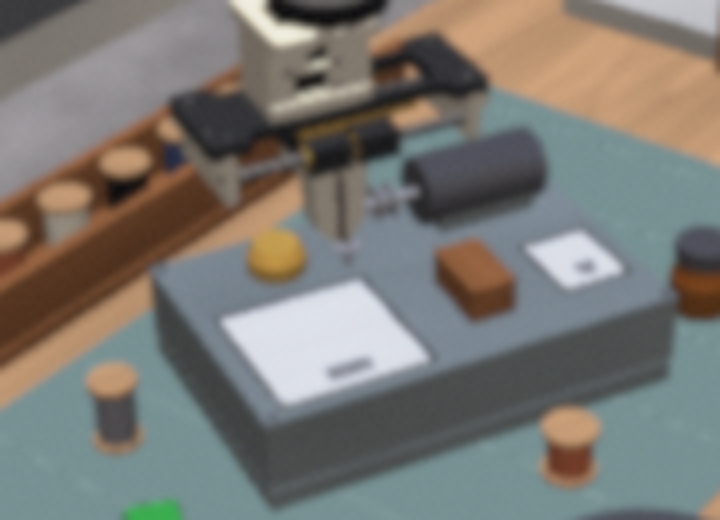

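View pics/w3.png

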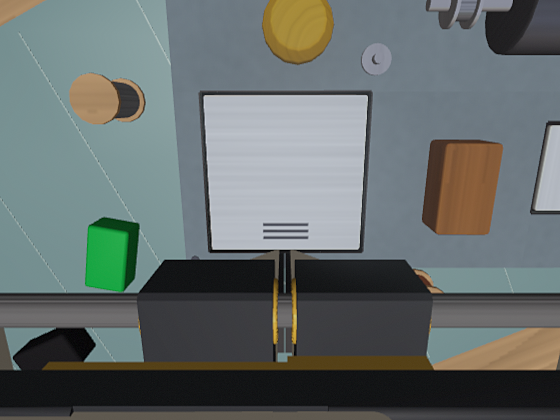

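drive_tool:
  moves:
    - [[0,0,-0.03,0,0,0,0],[0,0,-0.03,0,0,0,0],[0,0,-0.02,0,0,0,0],[0,0,-0.01,0,0,0,0],[0,0,0,0,0,0,0],[0,0,0,0,0,0,0]]

```text
t: 7.92
tcp_pos: [0.5817, 0.0591, 0.0869]
ee_rot: [-0.532, 0.846, 0.0, -0.0]
ft_force: [0.2, 0.0, 0.2]
gripper_width: 0.0007
```

drive_tool:
  moves:
    - [[0,0,-0.006,0,0,0,0],[0,0,-0.004,0,0,0,0],[0,0,-0.002,0,0,0,0],[0,0,-0.001,0,0,0,0],[0,0,0,0,0,0,0]]

```text
t: 8.33
tcp_pos: [0.5824, 0.0589, 0.0745]
ee_rot: [-0.532, 0.847, -0.0, 0.001]
ft_force: [-0.1, -0.5, 2.9]
gripper_width: 0.0007
```

drive_tool:
  moves:
    - [[0,0,-0.001,0,0,0,0],[0,0,-0.001,0,0,0,0],[0,0,0,0,0,0,0]]

```text
t: 8.58
tcp_pos: [0.5823, 0.0589, 0.0726]
ee_rot: [-0.532, 0.847, -0.0, 0.001]
ft_force: [0.1, -0.5, 5.0]
gripper_width: 0.0004
```

drive_tool:
  moves:
    - [[0,0,-0.001,0,0,0,0],[0,0,-0.001,0,0,0,0],[0,0,0,0,0,0,0]]

```text
t: 8.83
tcp_pos: [0.5825, 0.059, 0.0722]
ee_rot: [-0.532, 0.847, -0.001, 0.001]
ft_force: [-4.7, -0.2, 17.7]
gripper_width: 0.0008
```

drive_tool:
  moves:
    - [[0,0,0.035,0,0,0,0],[0,0,0.04,0,0,0,0],[0,0,0.04,0,0,0,0],[-0.01,0,0.035,0,0,0,0],[-0.02,0,0.03,0,0,0,0],[-0.02,0,0.02,0,0,0,0],[-0.02,0,0,0,0,0,0],[-0.02,0,0,0,0,0,0],[0,0,0,0,0,0,0],[0,0,0,0,0,0,0],[0,0,0,0,0,0,0],[0,0,0,0,0,0,0]]

```text
t: 9.83
tcp_pos: [0.4922, 0.0588, 0.2696]
ee_rot: [-0.532, 0.847, 0.0, 0.0]
ft_force: [1.0, 0.2, 0.0]
gripper_width: 0.0006
```

drive_tool:
  moves:
    - [[0,0,0,0,0,0,0],[0,0,0,0,0,0,0],[0,0,0,0,0,0,0],[0,0,0,0,0,0,0],[0,0,0,0,0,0,0],[0,0,0,0,0,0,0],[0,0,0,0,0,0,0],[0,0,0,0,0,0,0]]

```text
t: 10.5
tcp_pos: [0.4915, 0.0588, 0.2697]
ee_rot: [-0.532, 0.847, -0.0, -0.0]
ft_force: [-0.0, -0.2, -0.1]
gripper_width: 0.0003
```

```bash
python3 st.py p4
python3 - <<'E'
from h import *
c,T,o=wrist('w4.png');rep(cloud(c,T),c['color'].astype(int))
c=cap('side');P=cloud(c);m=(c['color'].min(-1)>150)&(abs(P[...,0]-.6)<.08)&(abs(P[...,1]-.05)<.1)&(P[...,2]>.07)
z=P[...,2][m];print('hatch z',z.min(),np.percentile(z,98))
A=np.c_[P[m][:,:2],np.ones(m.sum())];q=np.linalg.lstsq(A,z,rcond=None)[0];print('slope angle',np.arctan(np.hypot(*q[:2])))
E
```

```text
side block w-frame [[-5.3, 2.5], [163.9, 60.2], 39.8] 182
scene block w-frame [[-37.1, -29.8], [34.9, 62.5], 89.6] 136
t 10.6 tcp [0.4916 0.0588 0.2698] w [-143.    46.4] F [ 0.32  0.52 -0.97]
deck [[561.4, -26.4], [320.8, 123.3], 64.7] 29375 0.07547744515434317
white [[522.5, -140.1], [50.0, 59.5], 64.9] 3819 0.07638154793654686
white [[650.7, 25.5], [108.5, 5.5], 64.4] 528 0.08048097404047252
block/other [[552.1, -55.7], [35.8, 59.2], 64.5] 3444 0.10504670934593117
hatch z 0.07047874857810421 0.43580424024170267
slope angle 1.1797012673494447
```

View pics/p4.png

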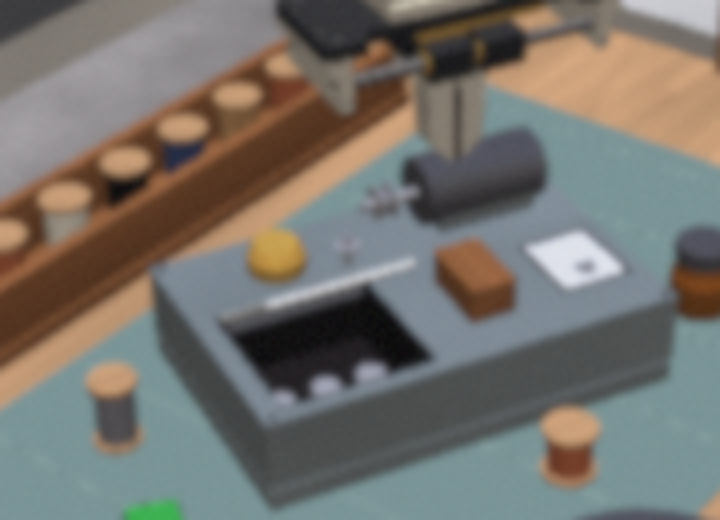

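View pics/p4_b.png

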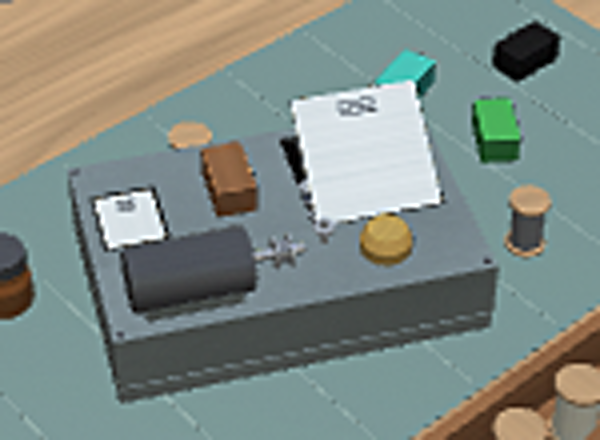

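Run:
```python
from h import *
print(env.job_done())
```

```text
the job is handed in; nothing more can be done
None
```

The block is off the larger hatch and onto the plain deck, the hatch has popped open, and I handed the job in at about 10.7 s of the 42 s allowed.

- **Block:** I pushed the brown block about 113 mm across the deck with slightly opened fingertips, without picking it up. It now lies near winder x -38, y -31 mm, between the two hatches. The scene and wrist cameras agree on this to about 2 mm. The side camera's automatic block fit failed because it mixed in other brown objects, but its picture shows the block in the same place.
- **Hatch:** I pressed the free front edge once with shut fingers. It reached the hard stop at about 18 N, then I drew the hand straight up and away. The scene and side pictures show the hatch standing open. My rough fit of its angle gave no usable value because it picked up stray points, so the opening is judged from the pictures. The latch cam cannot be seen and was not checked.
- **Everything else:** The small hatch still looks shut and reads level with the deck. The other objects near the winder look unmoved in the pictures. The bottle, mallet and awl were not re-checked at the end, but the arm did not go near them after the start. The arm is clear of everything, with wrist force close to zero.

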